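# Slide the assembly board home and latch it

## Task

With closed fingertips, gently push the plywood board from its rear edge along the rails of the blue slide until you feel it drop into its locating notches, then push the red latch's black knob round until the bar lies fully across the seated board. Only push: do not lift the board, keep off the steel ring riding on it, and leave everything else on the bench alone.

Things in the scene. Friction and masses are not known exactly. Their poses are not given: they have to be found in the camera images.
- slide: Blue slide fixed to the bench; place and yaw vary. Origin on the bench under it; x = direction the board must travel, y left of that, z up. Base plate 360 (x) x 225 mm (y from -95 to +130), 12 mm thick. On it blue guide walls along x at y +-75 (6 mm thick, tops z 50 mm); yellow marks on them at x -10 and +150 show where the rear and front edges of the board lie when home. No end stop
- rail_end (a point): middle of the rails' start (slide x -170, y 0, z 40 mm). Four steel strips run along x from -170 to +170, 12 mm wide, tops at z 40, at y +-40 and +-58; between the inner pair the plate lies open. Outer strips are notched at x 135, inner at x 5; notches 19 mm long, 7 mm deep. A fast shove can carry the board past them
- home (a point): point of the slide where the board's origin lies when it is home: slide x 70, y 0, z 33 mm; axes as the slide
- board: Loose plywood board on the rails, 160 (x, direction of travel) x 140 mm, 0.4 to 0.6 kg. Origin: its centre, at the underside of its feet. Deck from z 10 to 22, low rim to z 28 at sides and front, rear rim to z 34 mm. Origin height over the bench: 40 mm on the rails, 33 mm once dropped. Starts 50 to 140 mm short of home. Slides at some 3 to 7 N; once dropped it stands firm (2.5 mm play each way)
- board_rear (a point): middle of the board's rear edge (board x -80, y 0, z 22): the flat rear face to push against spans board z 10 to 34 mm, width 128 mm or more
- rear_foot (a point): point of the board midway between the rear pair of feet, at their underside (board x -65, y 0, z 0); feet 14 mm long, 10 mm high, at y +-40
- front_foot (a point): point of the board midway between the front pair of feet, at their underside (board x +65, y 0, z 0); feet 14 mm long, 10 mm high, at y +-58
- seat_ring: steel valve seat ring riding loose on the board, 70 mm across, hole 37 mm, 28 mm tall, 0.28 kg, dropped over a spigot (30 mm across, 12 mm high) at board x -30, y 0; origin centre of its underside
- latch (a joint): angle of the red latch about a vertical pin at slide x 90, y 100 mm: 0 = open, bar along the slide's +x beside the board; grows clockwise from above to its stop at 1.57 = bar across the board, towards the slide's -y. Starts at 0 to 0.3 and stays where left (1 N at the knob turns it). Bar 14 mm wide, reaching 72 mm, z 64 to 72 mm over the bench: it clears the board's rim only once that has dropped
- latch_knob (a point): centre of the top of the black upright knob on the latch, 16 mm across, 60 mm from the pin; the knob stands from z 72 to 102 mm above the bench
- valve_body: steel valve body, a loose bystander: two round flanges 84 mm across joined by a waist, 80 mm tall, side port reaching 60 mm out; origin centre of underside
- oil_bottle: white oil bottle with yellow label and red cap, loose bystander, 56 mm across, 150 mm tall; origin centre of underside
- hammer: hammer lying flat, loose bystander, along its own x axis (about 260 mm long); origin under it
- spare_flange: dark steel flange ring lying flat, loose bystander, 90 mm across, 18 mm tall; origin centre of underside
- wrench: steel wrench lying flat, loose bystander, along its own x axis (about 180 mm long); origin under it
- bolt_tray: open blue plastic tray, loose bystander, 90 x 120 x 45 mm; origin centre of underside
Mind the look-alikes: they are no part of the job. Several things have the shape of the board; the one meant has the colours described above. There is more than one size of the seat_ring; the one meant has the size given above.

How it is judged:
By the outcome, as a careful person would: the job done as asked, in the order asked, and still so for the second after the job is handed in, with the robot touching nothing.
It also fails if it takes over 51 s, if anything falls off the work surface, if the arm or the gripper's body presses on something with over 40 N, if the wrist force passes 120 N, or if a joint passes its speed limit or range.

## Robot

A 7-joint arm with a two-finger parallel gripper is mounted at the origin on the work surface. World frame = base frame: x ahead of the robot, y to its left, z up, the work surface at z = 0. Lengths are in m, angles in degrees, forces in N, time in s.
With the tool pointing down it reaches from about 0.425 to 0.875 m from the base axis. Payload 4.7 kg.
Tool frame: the origin (TCP) lies at the very end of the fingers, on their centre line; the grasp point (between the pads) lies 19 mm behind it (env.grip_point_offset is the distance from the TCP to the grasp point, in m); z points along the fingers, y is the line along which they close (so a half turn about z gives the same grasp; the last joint's range is limited). The gripper opens to 87 mm and grips with 3 to 60 N. Pads are 19 mm wide; open, the fingers measure 117 mm over their backs; the gripper's body (75 mm by 190 mm) begins 51 mm behind the grasp point.
Start: joints at [-71.213, 18.392, -4.016, 83.108, 1.295, 78.541, -3.26], TCP at [0.201, 0.618, 0.223] pointing down, gripper open.
Joint ranges: [-163.93, 163.93], [-17.29, 119.83], [-79.2, 71.16], [3.27, 140.29], [-89.18, 269.18], [5.43, 117.66], [-154.24, 154.24]. Speed limits (degrees/s): [147.25, 147.25, 180, 180, 180, 180, 180].

## Interface

Orientations are given as [roll, pitch, yaw] about the fixed x, y, z axes, in that order (R = Rz(yaw) Ry(pitch) Rx(roll)).
In Python, from cell import env gives the robot as it stands.
- The arm moves only by the tool jog_arm, never from a script. Its argument "motion" is a list of rows, each an object of numbers: "x", "y", "z": the shift along the tool's x, y, z in cm; "ax", "ay", "az": the turn, a rotation vector about the tool's x, y, z in degrees. In form: [{"x": .., "y": .., "z": .., "ax": .., "ay": .., "az": ..}, ...]. A call has exactly 5 rows; each row shifts and turns the commanded pose from where the row before left it, along the tool's axes as they then stand; what a row does not reach is not made up. A row lasts 1/10 s, in which the tool goes at most 50 mm and 8.59 degrees, less where a joint would pass 70% of its speed; a pose out of reach is approached as far as the arm can. A call is refused whole if a number of a shift passes 5 or a number of a turn 8.59, either way. A call with a gripper value outside its range is refused whole. "claw" is the gripper command: -1 is shut, 1 is fully open, values between are in proportion, set as the call begins (left out, the last holds). The fingers move at their own pace and stop on an object; "squeeze" is the grip in N (left out, the last holds). Time passes only in rows, so rows that do not move let the fingers close, or fill a call up. It gives the time, the measured TCP pose, the force, the opening and the grip force at its end, in the units of the state.
- env.get_obs(): the state, without advancing time (a new reading comes with each control period).
- env.read_camera(name): name is "scene" or "side" or "wrist"; returns the picture (400x640x3 uint8, red, green, blue); there is no depth.
- env.camera_params(name): a dict with "fx", "fy", "cx", "cy" (pixels), "extrinsics" (4x4, takes a point from world to camera coordinates). Camera axes: x right, y up, looking along -z (the intrinsics and any distortion apply to the point x, -y, -z); pixel columns grow to the right and rows downward; lengths in m; the calibration is good to about 2 mm. A picture is of the moment at which its call begins: read the wrist's pose just before it. camera_params takes no time and is no camera call; for the wrist camera it gives the pose at the moment of the call.
- env.sign_off(): hands the job in; it is judged then, once.
The state is a dict: "time_s": time; "qpos": joint angles; "joint_velocities": joint speeds; "effort": joint torques, N m; "tool_pos": TCP position; "tool_rot": TCP orientation; "force": force on the tool from outside, world axes, zero at the start; "wrist_torque": the same for the moment, N m; "grip_width": finger opening in m; "grasp_force": force on a finger pad.
Only numpy, scipy, OpenCV 4.12 (cv2) and the standard library are available. Lean on these libraries where they do the work, as an engineer would, in place of code of your own. Each camera call takes 0.05 s, during which the arm holds its last target. There are 200 camera calls.

## Working session

There is one attempt and no reset: what is moved stays moved. The work goes in short steps, Python scripts to look and compute and a tool call to move; the robot and the scene stay as the last step left them, time stands still between calls to the robot, and variables do not carry over. Pictures are saved under pics/ and viewed, at most 10 in all, crops included, and the job is handed in when it is done.

Besides the shell and the picture viewer there is one more tool, called after "Request:" as name(argument=value, ...), one argument or row to a line, values as JSON. jog_arm: Moves the arm, as the interface text tells. Its arguments: {"type":"object","properties":{"motion":{"type":"array"},"claw":{"type":"number"},"squeeze":{"type":"number"}},"required":["motion"]}

```bash
mkdir -p pics; ls; cat > h.py <<'E'
from cell import env
import numpy as np, cv2
def snap(n,f):
    im=env.read_camera(n); cv2.imwrite('pics/'+f,im[:,:,::-1]); return im
def ray(P,u,v,z):
    E=np.array(P['extrinsics']); R=E[:3,:3]; c=-R.T@E[:3,3]
    d=R.T@np.array([(u-P['cx'])/P['fx'],-(v-P['cy'])/P['fy'],-1])
    return c+d*(z-c[2])/d[2]
def proj(P,p):
    E=np.array(P['extrinsics']); q=E[:3,:3]@np.array(p)+E[:3,3]
    return np.array([P['cx']+P['fx']*q[0]/-q[2],P['cy']-P['fy']*q[1]/-q[2]])
E
python3 - <<'E'
from h import *
a=snap('scene','s1.png');b=snap('side','d1.png')
for n in('scene','side'):print(env.camera_params(n))
print(env.get_obs())
E
```

```text
pics
{'fx': 455.54460219894054, 'fy': 455.54460219894054, 'cx': 324.5370586805276, 'cy': 197.3001446104615, 'extrinsics': array([[ 0.03735268,  0.99920202,  0.01414603, -0.02013832],
       [-0.69775524,  0.01594495,  0.71615877,  0.31355802],
       [ 0.71536173, -0.03662091,  0.69779403, -1.73309746],
       [ 0.        ,  0.        ,  0.        ,  1.        ]])}
{'fx': 412.95152601210606, 'fy': 412.95152601210606, 'cx': 327.16651572457226, 'cy': 200.79193090699593, 'extrinsics': array([[ 0.9824199 , -0.18649705,  0.00836586, -0.55463378],
       [ 0.1224897 ,  0.67776719,  0.72500201, -0.12976076],
       [-0.14088084, -0.71123167,  0.68869594, -1.1127927 ],
       [ 0.        ,  0.        ,  0.        ,  1.        ]])}
{'time_s': 0.1, 'qpos': array([-71.21044022,  18.43473429,  -4.01665246,  83.16792008,
         1.2953929 ,  78.54131845,  -3.25920677]), 'joint_velocities': array([-0.07073179, -0.02088652,  0.03086891, -0.20348973, -0.04173488,
        0.02382517, -0.04180782]), 'effort': array([-1.07461696e-03, -4.92576385e+01, -4.06171968e-01, -3.13396776e+01,
       -6.43490581e-02,  3.97298788e-02,  7.24754000e-05]), 'tool_pos': array([0.20054756, 0.61776431, 0.22157186]), 'tool_rot': array([-1.79901287e+02,  5.51776817e-03,  1.62021975e+02]), 'force': array([0.10630402, 0.36563124, 0.37822099]), 'wrist_torque': array([0.01084707, 0.01236981, 0.0034722 ]), 'grasp_force': 0.0, 'grip_width': 0.08682327539445911}
```

View pics/s1.png

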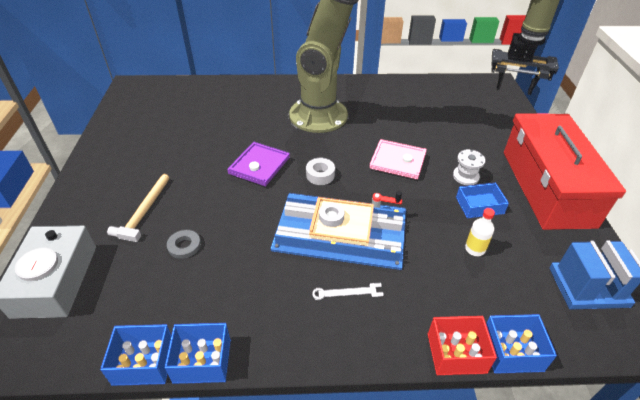

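View pics/d1.png

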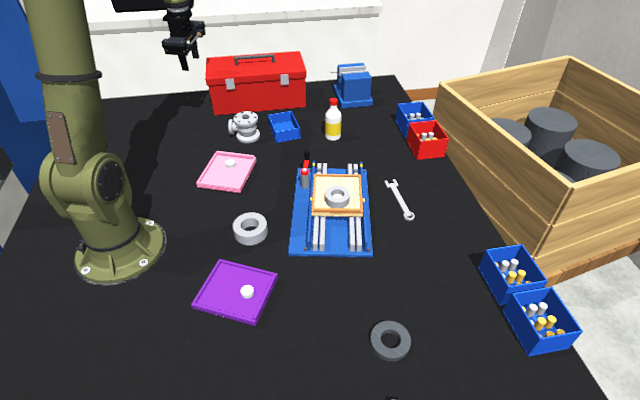

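Candidates in the scene image: plywood board with ring at (341,220) on the blue slide, and the purple (259,164) and pink (398,159) boards, which are look-alikes. Ring candidates are the one on the board at (331,213) and the loose grey one at (320,171). I choose the plywood board on the slide and check it close up.

```bash
python3 - <<'E'
import cv2
a=cv2.imread('pics/s1.png')[180:275,265:415];b=cv2.imread('pics/d1.png')[150:262,280:385]
cv2.imwrite('pics/s1c.png',cv2.resize(a,None,fx=5,fy=5,interpolation=cv2.INTER_CUBIC))
cv2.imwrite('pics/d1c.png',cv2.resize(b,None,fx=5,fy=5,interpolation=cv2.INTER_CUBIC))
E
```

```text
(no output)
```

View pics/s1c.png

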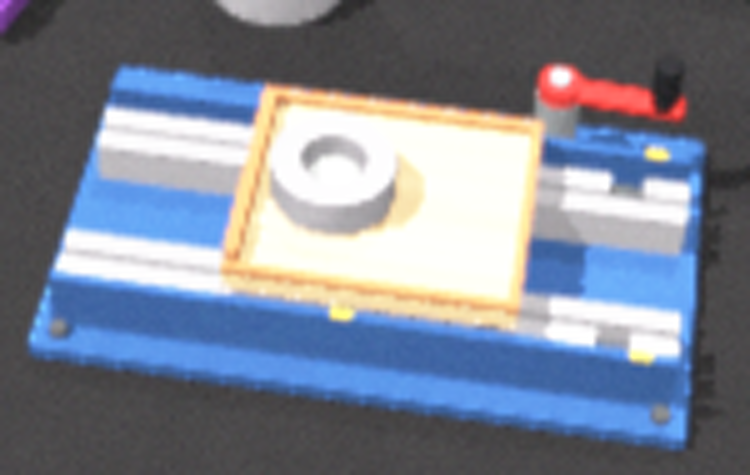

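View pics/d1c.png

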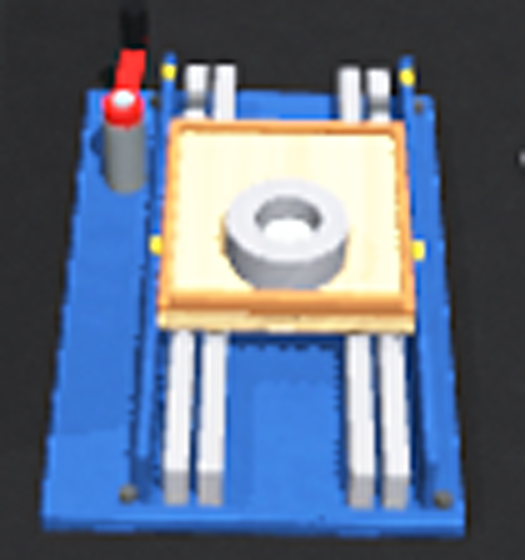

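The crops confirm the plywood board with the small ring, its rear edge on the left. The yellow marks are at scene crop (341,313), (640,356), (656,154) and side crop (155,244), (418,250), (168,71), (406,76). I fit the slide pose to these.

```bash
cat > fit.py <<'E'
from h import *
from scipy.optimize import least_squares
S,D=env.camera_params('scene'),env.camera_params('side')
so=np.array([265,180]);do=np.array([280,150])
O=[(S,so,(341,313),(-10,-75,50)),(S,so,(640,356),(150,-75,50)),(S,so,(656,154),(150,75,50)),
(D,do,(155,244),(-10,75,50)),(D,do,(418,250),(-10,-75,50)),(D,do,(168,71),(150,75,50)),(D,do,(406,76),(150,-75,50)),
(D,do,(43,530),(-180,130,0)),(D,do,(465,535),(-180,-95,0)),(S,so,(686,446),(180,-95,0)),(S,so,(30,352),(-180,-95,0)),(D,do,(123,100),(90,100,78)),(S,so,(561,78),(90,100,78))]
def w(t,p): 
    c,s=np.cos(t[2]),np.sin(t[2]); return np.array([t[0]+c*p[0]-s*p[1],t[1]+s*p[0]+c*p[1],p[2]])
def res(t): return np.concatenate([proj(P,w(t,np.array(p)/1000))-(np.array(q)/5+o) for P,o,q,p in O])
r=least_squares(res,[0.6,0.05,1.57],loss='soft_l1');t=r.x
print(t,np.degrees(t[2]));print(res(t).reshape(-1,2).round(1).tolist())
def inv(p): 
    c,s=np.cos(t[2]),np.sin(t[2]);d=p[:2]-t[:2];return np.array([c*d[0]+s*d[1],-s*d[0]+c*d[1]])*1000
if __name__=='__main__':
    for P,o,q,z in [(S,so,(222,272),74),(S,so,(265,85),74),(D,do,(160,310),74),(D,do,(413,305),74),(D,do,(172,122),68),(D,do,(405,124),68),(S,so,(543,120),68),(S,so,(520,312),68),(S,so,(669,62),102),(D,do,(132,12),102)]:
        print(q,inv(ray(P,q[0]/5+o[0],q[1]/5+o[1],z/1000)).round(1))
E
python3 fit.py
```

```text
[0.6027982  0.04333097 1.36568872] 78.24819979932819
[[0.3, -0.1], [0.6, -0.3], [0.5, -0.2], [0.4, 0.5], [0.0, 0.3], [0.1, 0.4], [0.1, 0.2], [-0.4, 0.5], [-0.2, 1.1], [-0.0, 0.9], [-0.0, 0.9], [-0.2, -0.4], [0.3, -0.6]]
(222, 272) [-74.6 -78.9]
(265, 85) [-77.4  64.7]
(160, 310) [-85.2  69.6]
(413, 305) [-77.8 -67.4]
(172, 122) [80.3 69.8]
(405, 124) [ 82.2 -70.2]
(543, 120) [82.4 71.4]
(520, 312) [ 83.4 -73. ]
(669, 62) [148.3  96. ]
(132, 12) [143.6  96.4]
```

```bash
cat > plan.py <<'E'
import sys
from fit import *
from scipy.spatial.transform import Rotation as Ro
np.set_printoptions(suppress=True)
def rows(target,n=5,start=None):
    # slide mm target (sx,sy,z mm,yaw rel slide deg) -> equal tool-frame rows
    o=env.get_obs(); p=np.array(o['tool_pos']) if start is None else start[0]; R=Ro.from_euler('xyz',o['tool_rot'],degrees=True) if start is None else start[1]
    g=w(t,np.array(target[:3])/1000); G=Ro.from_euler('xyz',[180,0,np.degrees(t[2])+target[3]],degrees=True)
    dv=(R.inv()*G).as_rotvec()
    out=[]
    for k in range(n):
        Rk=R*Ro.from_rotvec(dv*k/n)
        out.append(np.r_[Rk.inv().apply((g-p)/n)*100,np.degrees(dv)/n].round(2).tolist())
    print(target,'dist mm',1000*np.linalg.norm(g-p));[print(x) for x in out]; return g,G
def state():
    o=env.get_obs();print(o['time_s'],inv(o['tool_pos']).round(1),o['tool_pos'].round(4),o['tool_rot'].round(2),o['force'].round(1),o['qpos'].round(0))
E
python3 - <<'E'
from plan import *
for n,P,u,v,z in [('bottle base',S,478,251,0),('bottle cap',S,488,213,.15),('toolbox corner base',S,550,217,0),('tb2',S,507,160,0),('valve top',S,470,157,.08),('bottle D',D,333,135,0),('tb D base',D,213,110,0),('tb D base r',D,306,102,0)]: print(n,ray(P,u,v,z).round(3))
E=env.camera_params('side')
print('toolbox top h', [ray(D,207,60,h)[:2].round(2) for h in (.1,.15,.2)],[ray(S,512,118,h)[:2].round(2) for h in (.1,.15,.2)])
rows((-125,0,222,0),16)
E
```

```text
[0.6027982  0.04333097 1.36568872] 78.24819979932819
[[0.3, -0.1], [0.6, -0.3], [0.5, -0.2], [0.4, 0.5], [0.0, 0.3], [0.1, 0.4], [0.1, 0.2], [-0.4, 0.5], [-0.2, 1.1], [-0.0, 0.9], [-0.0, 0.9], [-0.2, -0.4], [0.3, -0.6]]
bottle base [ 0.673  0.422 -0.   ]
bottle cap [0.67  0.411 0.15 ]
toolbox corner base [0.549 0.676 0.   ]
tb2 [0.281 0.633 0.   ]
valve top [0.36  0.465 0.08 ]
bottle D [0.667 0.426 0.   ]
tb D base [0.235 0.677 0.   ]
tb D base r [0.605 0.674 0.   ]
toolbox top h [array([0.23, 0.91]), array([0.24, 0.8 ]), array([0.25, 0.69])] [array([0.18, 0.65]), array([0.25, 0.61]), array([0.32, 0.58])]
(-125, 0, 222, 0) dist mm 792.1620662006017
[-3.58, -3.42, 0.0, -0.0, 0.0, 5.24]
[-3.88, -3.07, 0.0, -0.0, 0.0, 5.24]
[-4.15, -2.71, 0.0, -0.0, 0.0, 5.24]
[-4.38, -2.32, 0.0, -0.0, 0.0, 5.24]
[-4.57, -1.91, 0.0, -0.0, 0.0, 5.24]
[-4.72, -1.48, 0.0, -0.0, 0.0, 5.24]
[-4.84, -1.05, 0.0, -0.0, 0.0, 5.24]
[-4.91, -0.6, -0.0, -0.0, 0.0, 5.24]
[-4.95, -0.15, -0.0, -0.0, 0.0, 5.24]
[-4.94, 0.3, -0.0, -0.0, 0.0, 5.24]
[-4.89, 0.75, -0.0, -0.0, 0.0, 5.24]
[-4.8, 1.2, -0.0, -0.0, 0.0, 5.24]
[-4.68, 1.63, -0.0, -0.0, 0.0, 5.24]
[-4.51, 2.05, -0.0, -0.0, 0.0, 5.24]
[-4.3, 2.45, -0.0, -0.0, 0.0, 5.24]
[-4.06, 2.83, -0.0, -0.0, 0.0, 5.24]
```

Request:
jog_arm(
  motion=[
    {"x": -3.6,"y": -3.4,"z": -0.3,"az": 5.2},
    {"x": -3.9,"y": -3.1,"z": 0,"az": 5.2},
    {"x": -4.1,"y": -2.7,"z": 0,"az": 5.2},
    {"x": -4.4,"y": -2.3,"z": 0,"az": 5.2},
    {"x": -4.6,"y": -1.9,"z": 0,"az": 5.2},
  ],
  claw=-1,
  squeeze=30,
)

```text
$.motion[0]: bad value
```

Request:
jog_arm(
  motion=[
    {"x": -4.7,"y": -1.5,"az": 5.2},
    {"x": -4.8,"y": -1.0,"az": 5.2},
    {"x": -4.9,"y": -0.6,"az": 5.2},
    {"x": -4.9,"y": -0.1,"az": 5.2},
    {"x": -4.9,"y": 0.3,"az": 5.2},
  ],
)

```text
$.motion[0]: bad value
```

```bash
python3 - <<'E' | tail -n +3
from plan import *
state();rows((-130,0,200,0),6)
E
```

```text
0.1 [480.5 510.8] [0.2005 0.6178 0.2216] [-179.9     0.01  162.02] [0.1 0.4 0.4] [-71.  18.  -4.  83.   1.  79.  -3.]
(-130, 0, 200, 0) dist mm 796.2823330004576
[-9.57, -9.19, 0.38, -0.01, 0.01, 13.96]
[-11.5, -6.61, 0.37, -0.01, 0.01, 13.96]
[-12.76, -3.64, 0.37, -0.01, 0.01, 13.96]
[-13.26, -0.45, 0.36, -0.01, 0.01, 13.96]
[-12.98, 2.76, 0.36, -0.01, 0.01, 13.96]
[-11.93, 5.81, 0.36, -0.01, 0.01, 13.96]
```

All six keys are apparently required.

Request:
jog_arm(
  motion=[
    {"x": -3.6,"y": -3.4,"z": -0.3,"ax": 0,"ay": 0,"az": 5.2},
    {"x": -3.9,"y": -3.1,"z": 0,"ax": 0,"ay": 0,"az": 5.2},
    {"x": -4.1,"y": -2.7,"z": 0,"ax": 0,"ay": 0,"az": 5.2},
    {"x": -4.4,"y": -2.3,"z": 0,"ax": 0,"ay": 0,"az": 5.2},
    {"x": -4.6,"y": -1.9,"z": 0,"ax": 0,"ay": 0,"az": 5.2},
  ],
  claw=-1,
  squeeze=30,
)

```text
time_s: 0.6
tool_pos: [0.3197, 0.3985, 0.2252]
tool_rot: [-180.0, -0.0, 135.8]
force: [1.0, 0.7, -0.6]
grip_width: 0.0549
grasp_force: 0.0
```

Request:
jog_arm(
  motion=[
    {"x": -4.7,"y": -1.5,"z": 0,"ax": 0,"ay": 0,"az": 5.2},
    {"x": -4.8,"y": -1.0,"z": 0,"ax": 0,"ay": 0,"az": 5.2},
    {"x": -4.9,"y": -0.6,"z": 0,"ax": 0,"ay": 0,"az": 5.2},
    {"x": -4.9,"y": -0.1,"z": 0,"ax": 0,"ay": 0,"az": 5.2},
    {"x": -4.9,"y": 0.3,"z": 0,"ax": 0,"ay": 0,"az": 5.2},
  ],
)

```text
time_s: 1.1
tool_pos: [0.438, 0.1832, 0.2254]
tool_rot: [180.0, -0.0, 109.8]
force: [0.9, 0.1, 0.7]
grip_width: 0.0148
grasp_force: 0.0
```

```bash
python3 - <<'E' | tail -n +3
from plan import *
state();rows((-130,0,200,0),7)
E
```

```text
1.1 [103.4 189.8] [0.438  0.1832 0.2254] [179.99  -0.02 109.82] [0.9 0.1 0.7] [-46.  -4.  19. 107.   1.  76.  -7.]
(-130, 0, 200, 0) dist mm 301.8944051463696
[-4.26, 0.56, 0.36, 0.0, -0.0, 4.51]
[-4.2, 0.9, 0.36, 0.0, -0.0, 4.51]
[-4.12, 1.23, 0.36, 0.0, -0.0, 4.51]
[-4.01, 1.55, 0.36, 0.0, -0.0, 4.51]
[-3.88, 1.86, 0.36, 0.0, -0.0, 4.51]
[-3.72, 2.16, 0.36, 0.0, -0.0, 4.51]
[-3.54, 2.44, 0.36, 0.0, -0.0, 4.51]
```

Request:
jog_arm(
  motion=[
    {"x": -4.3,"y": 0.6,"z": 0.3,"ax": 0,"ay": 0,"az": 4.5},
    {"x": -4.2,"y": 0.9,"z": 0.3,"ax": 0,"ay": 0,"az": 4.5},
    {"x": -4.1,"y": 1.2,"z": 0.3,"ax": 0,"ay": 0,"az": 4.5},
    {"x": -4.0,"y": 1.5,"z": 0.3,"ax": 0,"ay": 0,"az": 4.5},
    {"x": -3.9,"y": 1.9,"z": 0.3,"ax": 0,"ay": 0,"az": 4.5},
  ],
)

```text
time_s: 1.6
tool_pos: [0.5376, -0.007, 0.2103]
tool_rot: [-180.0, -0.0, 87.4]
force: [1.0, 0.3, 0.5]
grip_width: 0.0001
grasp_force: 0.0
```

Request:
jog_arm(
  motion=[
    {"x": -3.7,"y": 2.2,"z": 0.3,"ax": 0,"ay": 0,"az": 4.5},
    {"x": -3.5,"y": 2.4,"z": 0.3,"ax": 0,"ay": 0,"az": 4.5},
    {"x": 0,"y": 0,"z": 0,"ax": 0,"ay": 0,"az": 0},
    {"x": 0,"y": 0,"z": 0,"ax": 0,"ay": 0,"az": 0},
    {"x": 0,"y": 0,"z": 0,"ax": 0,"ay": 0,"az": 0},
  ],
)

```text
time_s: 2.1
tool_pos: [0.5769, -0.0795, 0.2042]
tool_rot: [-179.9, -0.1, 78.6]
force: [0.6, -0.7, 0.3]
grip_width: 0.0002
grasp_force: 0.0
```

```bash
python3 - <<'E' | tail -n +3
from plan import *
state();rows((-125,0,56,0),5)
snap('wrist','w1.png')
P=env.camera_params('wrist');print(P['fx'])
for q in [(-80,-70,74),(-80,70,74),(80,70,68),(80,-70,68),(-80,0,74),(-10,75,50),(-10,-75,50),(-170,40,40),(-170,-40,40)]:print(q,proj(P,w(t,np.array(q)/1000)).round(0))
E
```

```text
2.1 [-125.6    0.3] [ 0.5769 -0.0795  0.2042] [-179.94   -0.05   78.64] [ 0.6 -0.7  0.3] [-27.  12.  37.  96.  -8.  75.   0.]
(-125, 0, 56, 0) dist mm 148.1848439749328
[0.01, 0.01, 2.96, -0.01, -0.01, 0.08]
[0.01, 0.01, 2.96, -0.01, -0.01, 0.08]
[0.01, 0.01, 2.96, -0.01, -0.01, 0.08]
[0.01, 0.01, 2.96, -0.01, -0.01, 0.08]
[0.01, 0.01, 2.96, -0.01, -0.01, 0.08]
330.6891757631252
(-80, -70, 74) [403. 140.]
(-80, 70, 74) [243. 139.]
(80, 70, 68) [231. -76.]
(80, -70, 68) [417. -75.]
(-80, 0, 74) [323. 139.]
(-10, 75, 50) [239.  56.]
(-10, -75, 50) [408.  57.]
(-170, 40, 40) [284. 222.]
(-170, -40, 40) [360. 222.]
```

View pics/w1.png

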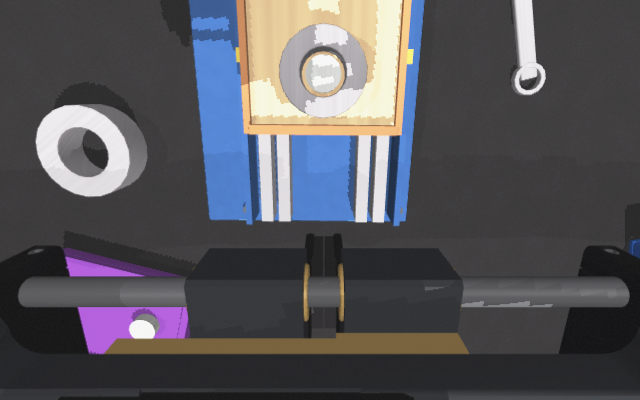

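The wrist view shows the board's rear edge at row 134 (predicted 139, so it lies about 3 mm further on). The yellow marks at (238,55) and (410,56) match the fit. I descend behind the board.

Request:
jog_arm(
  motion=[
    {"x": 0,"y": 0,"z": 3.5,"ax": 0,"ay": 0,"az": 0.4},
    {"x": 0,"y": 0,"z": 3.5,"ax": 0,"ay": 0,"az": 0},
    {"x": 0,"y": 0,"z": 3.5,"ax": 0,"ay": 0,"az": 0},
    {"x": 0,"y": 0,"z": 2.5,"ax": 0,"ay": 0,"az": 0},
    {"x": 0,"y": 0,"z": 1.7,"ax": 0,"ay": 0,"az": 0},
  ],
)

```text
time_s: 2.65
tool_pos: [0.5759, -0.0787, 0.0556]
tool_rot: [-179.8, -0.0, 78.3]
force: [-0.5, 0.0, -0.1]
grip_width: 0.0006
grasp_force: 0.0
```

Request:
jog_arm(
  motion=[
    {"x": 0.8,"y": 0,"z": 0,"ax": 0,"ay": 0,"az": 0},
    {"x": 0.8,"y": 0,"z": 0,"ax": 0,"ay": 0,"az": 0},
    {"x": 0.8,"y": 0,"z": 0,"ax": 0,"ay": 0,"az": 0},
    {"x": 0.5,"y": 0,"z": 0,"ax": 0,"ay": 0,"az": 0},
    {"x": 0.3,"y": 0,"z": 0,"ax": 0,"ay": 0,"az": 0},
  ],
)

```text
time_s: 3.15
tool_pos: [0.5847, -0.0484, 0.0585]
tool_rot: [179.9, -0.1, 78.2]
force: [-0.5, -1.0, 0.2]
grip_width: 0.0005
grasp_force: 0.0
```

```bash
python3 - <<'E' | tail -n +3
from plan import *
state()
E
```

```text
3.15 [-93.5  -1. ] [ 0.5847 -0.0484  0.0585] [179.91  -0.05  78.22] [-0.5 -1.   0.2] [-27.  21.  34. 104. -14.  59.   1.]
```

Request:
jog_arm(
  motion=[
    {"x": 0.2,"y": 0,"z": 0.15,"ax": 0,"ay": 0,"az": 0},
    {"x": 0.2,"y": 0,"z": 0.15,"ax": 0,"ay": 0,"az": 0},
    {"x": 0.2,"y": 0,"z": 0,"ax": 0,"ay": 0,"az": 0},
    {"x": 0.2,"y": 0,"z": 0,"ax": 0,"ay": 0,"az": 0},
    {"x": 0.2,"y": 0,"z": 0,"ax": 0,"ay": 0,"az": 0},
  ],
)

```text
time_s: 3.65
tool_pos: [0.5855, -0.0416, 0.0545]
tool_rot: [-180.0, 0.1, 78.1]
force: [-0.5, -5.1, 0.4]
grip_width: 0.0004
grasp_force: 2.4
```

Request:
jog_arm(
  motion=[
    {"x": 0.2,"y": 0,"z": 0,"ax": 0,"ay": 0,"az": 0},
    {"x": 0.2,"y": 0,"z": 0,"ax": 0,"ay": 0,"az": 0},
    {"x": 0.2,"y": 0,"z": 0,"ax": 0,"ay": 0,"az": 0},
    {"x": 0.2,"y": 0,"z": 0,"ax": 0,"ay": 0,"az": 0},
    {"x": 0.2,"y": 0,"z": 0,"ax": 0,"ay": 0,"az": 0},
  ],
)

```text
time_s: 4.15
tool_pos: [0.5879, -0.0301, 0.0545]
tool_rot: [-180.0, 0.0, 78.1]
force: [-0.6, -4.9, -0.7]
grip_width: 0.0007
grasp_force: 2.1
```

Request:
jog_arm(
  motion=[
    {"x": 0.2,"y": 0,"z": 0,"ax": 0,"ay": 0,"az": 0},
    {"x": 0.2,"y": 0,"z": 0,"ax": 0,"ay": 0,"az": 0},
    {"x": 0.2,"y": 0,"z": 0,"ax": 0,"ay": 0,"az": 0},
    {"x": 0.2,"y": 0,"z": 0,"ax": 0,"ay": 0,"az": 0},
    {"x": 0.2,"y": 0,"z": 0,"ax": 0,"ay": 0,"az": 0},
  ],
)

```text
time_s: 4.65
tool_pos: [0.59, -0.0201, 0.0545]
tool_rot: [-180.0, -0.0, 78.1]
force: [-1.0, -3.9, -1.3]
grip_width: 0.0003
grasp_force: 1.9
```

```bash
python3 - <<'E' | tail -n +3
from plan import *
state()
E
```

```text
4.65 [-64.7  -0.4] [ 0.59   -0.0201  0.0545] [-179.99   -0.01   78.13] [-1.  -3.9 -1.3] [-29.  21.  34. 104. -14.  59.  -2.]
```

Request:
jog_arm(
  motion=[
    {"x": 0.25,"y": 0,"z": 0,"ax": 0,"ay": 0,"az": 0},
    {"x": 0.25,"y": 0,"z": 0,"ax": 0,"ay": 0,"az": 0},
    {"x": 0.25,"y": 0,"z": 0,"ax": 0,"ay": 0,"az": 0},
    {"x": 0.25,"y": 0,"z": 0,"ax": 0,"ay": 0,"az": 0},
    {"x": 0.25,"y": 0,"z": 0,"ax": 0,"ay": 0,"az": 0},
  ],
)

```text
time_s: 5.15
tool_pos: [0.5926, -0.0078, 0.0545]
tool_rot: [-180.0, -0.0, 78.1]
force: [-1.6, -4.7, -1.9]
grip_width: 0.0007
grasp_force: 1.7
```

Request:
jog_arm(
  motion=[
    {"x": 0.25,"y": 0,"z": 0,"ax": 0,"ay": 0,"az": 0},
    {"x": 0.25,"y": 0,"z": 0,"ax": 0,"ay": 0,"az": 0},
    {"x": 0.2,"y": 0,"z": 0,"ax": 0,"ay": 0,"az": 0},
    {"x": 0.2,"y": 0,"z": 0,"ax": 0,"ay": 0,"az": 0},
    {"x": 0.2,"y": 0,"z": 0,"ax": 0,"ay": 0,"az": 0},
  ],
)

```text
time_s: 5.65
tool_pos: [0.5948, 0.0028, 0.0545]
tool_rot: [-180.0, -0.0, 78.1]
force: [0.1, -2.5, -3.1]
grip_width: 0.0003
grasp_force: 1.5
```

Request:
jog_arm(
  motion=[
    {"x": 0.15,"y": 0,"z": 0,"ax": 0,"ay": 0,"az": 0},
    {"x": 0.15,"y": 0,"z": 0,"ax": 0,"ay": 0,"az": 0},
    {"x": 0.15,"y": 0,"z": 0,"ax": 0,"ay": 0,"az": 0},
    {"x": 0.15,"y": 0,"z": 0,"ax": 0,"ay": 0,"az": 0},
    {"x": 0.15,"y": 0,"z": 0,"ax": 0,"ay": 0,"az": 0},
  ],
)

```text
time_s: 6.15
tool_pos: [0.5964, 0.01, 0.0546]
tool_rot: [180.0, -0.0, 78.1]
force: [-1.5, -2.5, -2.6]
grip_width: 0.0005
grasp_force: 1.5
```

```bash
python3 - <<'E' | tail -n +3
from plan import *
state()
E
```

```text
6.15 [-33.9  -0.6] [0.5964 0.01   0.0546] [180.    -0.01  78.12] [-1.5 -2.5 -2.6] [-31.  22.  33. 103. -14.  59.  -5.]
```

Still sliding, now about 12 mm short. I slow down.

Request:
jog_arm(
  motion=[
    {"x": 0.12,"y": 0,"z": 0,"ax": 0,"ay": 0,"az": 0},
    {"x": 0.12,"y": 0,"z": 0,"ax": 0,"ay": 0,"az": 0},
    {"x": 0.12,"y": 0,"z": 0,"ax": 0,"ay": 0,"az": 0},
    {"x": 0.12,"y": 0,"z": 0,"ax": 0,"ay": 0,"az": 0},
    {"x": 0.12,"y": 0,"z": 0,"ax": 0,"ay": 0,"az": 0},
  ],
)

```text
time_s: 6.65
tool_pos: [0.5977, 0.0159, 0.0546]
tool_rot: [180.0, -0.0, 78.1]
force: [-0.3, -3.3, -3.1]
grip_width: 0.0005
grasp_force: 1.5
```

Request:
jog_arm(
  motion=[
    {"x": 0.1,"y": 0,"z": 0,"ax": 0,"ay": 0,"az": 0},
    {"x": 0.1,"y": 0,"z": 0,"ax": 0,"ay": 0,"az": 0},
    {"x": 0.1,"y": 0,"z": 0,"ax": 0,"ay": 0,"az": 0},
    {"x": 0.1,"y": 0,"z": 0,"ax": 0,"ay": 0,"az": 0},
    {"x": 0.1,"y": 0,"z": 0,"ax": 0,"ay": 0,"az": 0},
  ],
)

```text
time_s: 7.15
tool_pos: [0.5987, 0.0207, 0.0546]
tool_rot: [180.0, 0.0, 78.1]
force: [-0.8, -2.9, -1.6]
grip_width: 0.0004
grasp_force: 1.6
```

Request:
jog_arm(
  motion=[
    {"x": 0.1,"y": 0,"z": 0,"ax": 0,"ay": 0,"az": 0},
    {"x": 0.1,"y": 0,"z": 0,"ax": 0,"ay": 0,"az": 0},
    {"x": 0.1,"y": 0,"z": 0,"ax": 0,"ay": 0,"az": 0},
    {"x": 0.05,"y": 0,"z": 0,"ax": 0,"ay": 0,"az": 0},
    {"x": 0.05,"y": 0,"z": 0,"ax": 0,"ay": 0,"az": 0},
  ],
)

```text
time_s: 7.65
tool_pos: [0.5997, 0.024, 0.0548]
tool_rot: [180.0, 0.0, 78.1]
force: [-0.6, -5.3, 0.5]
grip_width: 0.0004
grasp_force: 2.5
```

Request:
jog_arm(
  motion=[
    {"x": 0.05,"y": 0,"z": 0,"ax": 0,"ay": 0,"az": 0},
    {"x": 0.05,"y": 0,"z": 0,"ax": 0,"ay": 0,"az": 0},
    {"x": 0.05,"y": 0,"z": 0,"ax": 0,"ay": 0,"az": 0},
    {"x": 0.05,"y": 0,"z": 0,"ax": 0,"ay": 0,"az": 0},
    {"x": 0,"y": 0,"z": 0,"ax": 0,"ay": 0,"az": 0},
  ],
)

```text
time_s: 8.15
tool_pos: [0.6001, 0.0259, 0.0548]
tool_rot: [180.0, 0.0, 78.1]
force: [-0.9, -6.0, 0.7]
grip_width: 0.0008
grasp_force: 2.6
```

```bash
python3 - <<'E' | tail -n +3
from plan import *
state()
a=snap('scene','s2.png')[180:275,265:415];b=snap('side','d2.png')[150:262,280:385]
f=lambda i:cv2.resize(i,None,fx=4,fy=4,interpolation=cv2.INTER_CUBIC)[:380]
cv2.imwrite('pics/c2.png',np.vstack([f(a)[:,:,::-1]]));cv2.imwrite('pics/e2.png',cv2.resize(b,None,fx=5,fy=5,interpolation=cv2.INTER_CUBIC)[:,:,::-1])
E
```

```text
8.15 [-17.6  -0.9] [0.6001 0.0259 0.0548] [179.97   0.03  78.1 ] [-0.9 -6.   0.7] [-32.  22.  33. 102. -14.  59.  -6.]
```

View pics/e2.png

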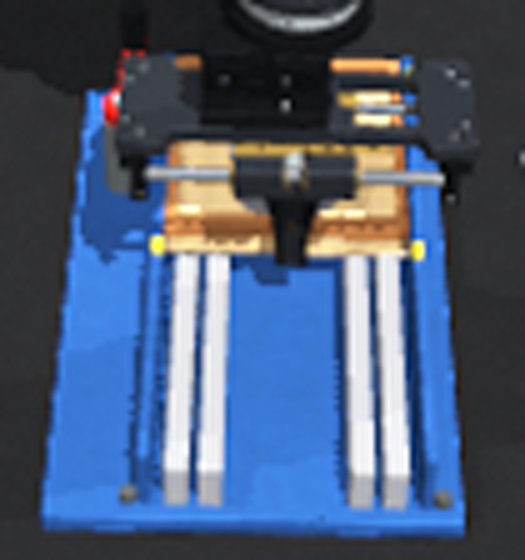

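```bash
python3 - <<'E' | tail -n +3
from plan import *
a=cv2.imread('pics/s2.png')[190:270,300:420]; k=6
a=cv2.resize(a,None,fx=k,fy=k,interpolation=cv2.INTER_CUBIC)
for zo,c in((33,(0,255,0)),(40,(0,0,255))):
    pts=[w(t,np.array(p)/1000) for p in [(150,-70,zo+28),(150,70,zo+28),(-10,-70,zo+28),(150,-70,zo+10)]]
    q=[proj(S,p) for p in pts]; print(zo,np.round(q,1).tolist())
    for x in q: cv2.circle(a,tuple(int(v) for v in ((x-[300,190]+.5)*k)),3,c,-1)
cv2.imwrite('pics/c2b.png',a)
E
```

```text
33 [[394.2, 246.7], [397.1, 209.1], [333.9, 238.4], [393.4, 251.1]]
40 [[394.5, 245.0], [397.4, 207.4], [334.0, 236.7], [393.7, 249.4]]
```

View pics/c2b.png

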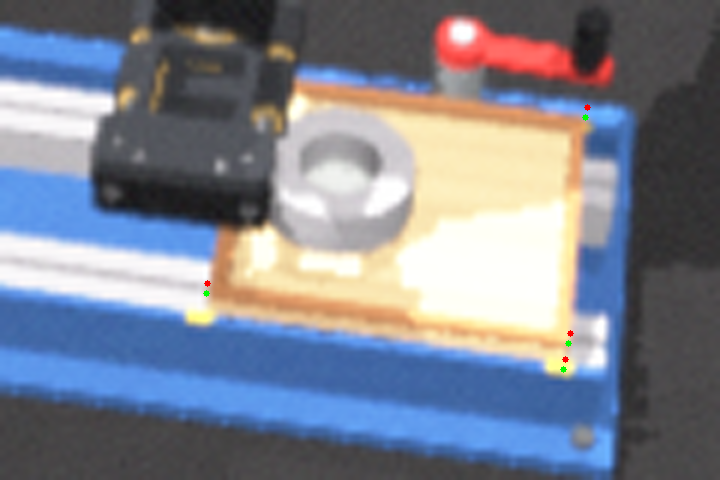

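Request:
jog_arm(
  motion=[
    {"x": 0.05,"y": 0,"z": 0,"ax": 0,"ay": 0,"az": 0},
    {"x": 0.05,"y": 0,"z": 0,"ax": 0,"ay": 0,"az": 0},
    {"x": 0.05,"y": 0,"z": 0,"ax": 0,"ay": 0,"az": 0},
    {"x": 0,"y": 0,"z": 0,"ax": 0,"ay": 0,"az": 0},
    {"x": 0,"y": 0,"z": 0,"ax": 0,"ay": 0,"az": 0},
  ],
)

```text
time_s: 8.75
tool_pos: [0.6001, 0.026, 0.0548]
tool_rot: [180.0, 0.1, 78.1]
force: [-2.0, -8.1, 1.7]
grip_width: 0.0003
grasp_force: 3.7
```

The tool stalled and the force rose, so the board is seated. I back off and move over to the knob.

Request:
jog_arm(
  motion=[
    {"x": -0.5,"y": 0,"z": 0,"ax": 0,"ay": 0,"az": 0},
    {"x": -1,"y": 0,"z": 0,"ax": 0,"ay": 0,"az": 0},
    {"x": -1.5,"y": 0,"z": -1,"ax": 0,"ay": 0,"az": 0},
    {"x": 0,"y": 0,"z": -4,"ax": 0,"ay": 0,"az": 0},
    {"x": 0,"y": 0,"z": -5,"ax": 0,"ay": 0,"az": 0},
  ],
)

```text
time_s: 9.25
tool_pos: [0.5921, -0.0026, 0.1544]
tool_rot: [-179.8, 0.1, 78.0]
force: [1.8, 1.0, 0.4]
grip_width: 0.0003
grasp_force: 0.0
```

```bash
python3 - <<'E' | tail -n +3
from plan import *
state();rows((180,128,155,45),10)
E
```

```text
9.25 [-47.1   1.1] [ 0.5921 -0.0026  0.1544] [-179.78    0.06   78.02] [1.8 1.  0.4] [-32.  16.  35.  98. -10.  70.  -7.]
(180, 128, 155, 45) dist mm 260.1871405285551
[2.27, -1.28, -0.0, -0.02, -0.0, -4.52]
[2.36, -1.1, -0.0, -0.02, -0.0, -4.52]
[2.44, -0.91, -0.0, -0.02, -0.0, -4.52]
[2.5, -0.71, -0.0, -0.02, -0.0, -4.52]
[2.55, -0.51, -0.01, -0.02, -0.0, -4.52]
[2.58, -0.31, -0.01, -0.02, -0.0, -4.52]
[2.6, -0.1, -0.01, -0.02, -0.0, -4.52]
[2.6, 0.1, -0.01, -0.02, -0.0, -4.52]
[2.58, 0.31, -0.01, -0.02, -0.0, -4.52]
[2.55, 0.51, -0.01, -0.02, -0.0, -4.52]
```

Request:
jog_arm(
  motion=[
    {"x": 2.3,"y": -1.3,"z": -0.3,"ax": 0,"ay": 0,"az": -4.5},
    {"x": 2.4,"y": -1.1,"z": -0.3,"ax": 0,"ay": 0,"az": -4.5},
    {"x": 2.4,"y": -0.9,"z": 0,"ax": 0,"ay": 0,"az": -4.5},
    {"x": 2.5,"y": -0.7,"z": 0,"ax": 0,"ay": 0,"az": -4.5},
    {"x": 2.5,"y": -0.5,"z": 0,"ax": 0,"ay": 0,"az": -4.5},
  ],
)

```text
time_s: 9.75
tool_pos: [0.5534, 0.1251, 0.1594]
tool_rot: [-179.9, -0.0, 101.1]
force: [-0.2, 0.2, 0.1]
grip_width: 0.0004
grasp_force: 0.0
```

Request:
jog_arm(
  motion=[
    {"x": 2.6,"y": -0.3,"z": 0,"ax": 0,"ay": 0,"az": -4.5},
    {"x": 2.6,"y": -0.1,"z": 0,"ax": 0,"ay": 0,"az": -4.5},
    {"x": 2.6,"y": 0.1,"z": 0,"ax": 0,"ay": 0,"az": -4.5},
    {"x": 2.6,"y": 0.3,"z": 0,"ax": 0,"ay": 0,"az": -4.5},
    {"x": 2.6,"y": 0.5,"z": 0,"ax": 0,"ay": 0,"az": -4.5},
  ],
)

```text
time_s: 10.25
tool_pos: [0.5152, 0.2495, 0.1605]
tool_rot: [180.0, 0.0, 123.5]
force: [0.5, -0.2, 0.2]
grip_width: 0.0004
grasp_force: 0.0
```

```bash
python3 - <<'E' | tail -n +3
from plan import *
state();rows((178,126,85,45),5)
a=snap('scene','s3.png')[175:270,300:440];cv2.imwrite('pics/s3c.png',cv2.resize(a,None,fx=5,fy=5,interpolation=cv2.INTER_CUBIC)[:,:,::-1])
E
```

```text
10.25 [184.  127.8] [0.5152 0.2495 0.1605] [180.     0.   123.49] [ 0.5 -0.2  0.2] [-47.  11.  21. 100.  -4.  70.   9.]
(178, 126, 85, 45) dist mm 75.79142047984763
[-0.11, -0.06, 1.51, 0.0, 0.0, 0.05]
[-0.11, -0.06, 1.51, 0.0, 0.0, 0.05]
[-0.11, -0.06, 1.51, 0.0, 0.0, 0.05]
[-0.11, -0.06, 1.51, 0.0, 0.0, 0.05]
[-0.11, -0.06, 1.51, 0.0, 0.0, 0.05]
```

View pics/s3c.png

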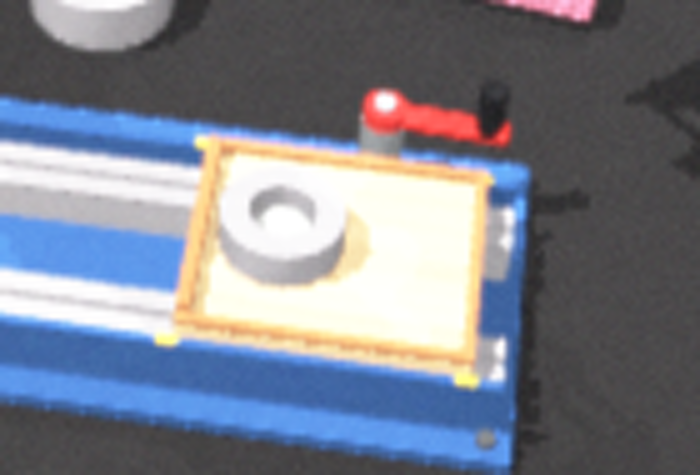

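The board is home, its corners at the yellow marks (205,142), (167,338) and (466,378). The latch is still open, knob top at (493,90). I descend beside the knob.

Request:
jog_arm(
  motion=[
    {"x": -0.1,"y": -0.1,"z": 2,"ax": 0,"ay": 0,"az": 0},
    {"x": -0.1,"y": 0,"z": 2,"ax": 0,"ay": 0,"az": 0},
    {"x": -0.1,"y": -0.1,"z": 2,"ax": 0,"ay": 0,"az": 0},
    {"x": -0.1,"y": 0,"z": 1.2,"ax": 0,"ay": 0,"az": 0},
    {"x": 0,"y": 0,"z": 0,"ax": 0,"ay": 0,"az": 0},
  ],
)

```text
time_s: 10.8
tool_pos: [0.5151, 0.2426, 0.0867]
tool_rot: [-179.8, 0.0, 123.2]
force: [-0.1, -0.0, -0.4]
grip_width: 0.0003
grasp_force: 0.0
```

```bash
cat > arc.py <<'E'
from plan import *
def arc(th0,th1,n,d=17.5):
    k=lambda h:np.array([90+60*np.cos(h),100-60*np.sin(h)])+d*.7071
    p=inv(env.get_obs()['tool_pos']); th=np.linspace(th0,th1,n+1)
    e=k(th0)-p; print('to start, tool cm',(e@[.7071,.7071]/10).round(2),(e@[.7071,-.7071]/10).round(2))
    q=np.array([k(h) for h in th]);dq=np.diff(q,axis=0)/10
    print(np.c_[th[1:],dq@[.7071,.7071],dq@[.7071,-.7071]].round(2).tolist())
E
python3 - <<'E' | tail -n +3
from arc import *
state();arc(.07,1.57,25)
E
```

```text
10.8 [177.2 126.4] [0.5151 0.2426 0.0867] [-179.79    0.01  123.18] [-0.1 -0.  -0.4] [-46.  15.  21. 104.  -6.  62.  10.]
to start, tool cm -2.35 0.23
[[0.13, -0.28, 0.23], [0.19, -0.29, 0.21], [0.25, -0.3, 0.19], [0.31, -0.31, 0.17], [0.37, -0.32, 0.16], [0.43, -0.33, 0.14], [0.49, -0.34, 0.12], [0.55, -0.35, 0.09], [0.61, -0.35, 0.07], [0.67, -0.36, 0.05], [0.73, -0.36, 0.03], [0.79, -0.36, 0.01], [0.85, -0.36, -0.01], [0.91, -0.36, -0.03], [0.97, -0.36, -0.06], [1.03, -0.35, -0.08], [1.09, -0.35, -0.1], [1.15, -0.34, -0.12], [1.21, -0.33, -0.14], [1.27, -0.32, -0.16], [1.33, -0.31, -0.18], [1.39, -0.3, -0.2], [1.45, -0.29, -0.21], [1.51, -0.28, -0.23], [1.57, -0.26, -0.25]]
```

Request:
jog_arm(
  motion=[
    {"x": -0.7,"y": 0.1,"z": 0,"ax": 0,"ay": 0,"az": 0},
    {"x": -0.7,"y": 0.1,"z": 0,"ax": 0,"ay": 0,"az": 0},
    {"x": -0.4,"y": 0,"z": 0,"ax": 0,"ay": 0,"az": 0},
    {"x": -0.3,"y": 0,"z": 0,"ax": 0,"ay": 0,"az": 0},
    {"x": -0.2,"y": 0,"z": 0,"ax": 0,"ay": 0,"az": 0},
  ],
)

```text
time_s: 11.3
tool_pos: [0.5311, 0.2258, 0.0893]
tool_rot: [179.9, -0.1, 123.1]
force: [-1.4, 2.4, 1.5]
grip_width: 0.0005
grasp_force: 1.5
```

Request:
jog_arm(
  motion=[
    {"x": -0.28,"y": 0.23,"z": 0,"ax": 0,"ay": 0,"az": 0},
    {"x": -0.29,"y": 0.21,"z": 0,"ax": 0,"ay": 0,"az": 0},
    {"x": -0.3,"y": 0.19,"z": 0,"ax": 0,"ay": 0,"az": 0},
    {"x": -0.31,"y": 0.17,"z": 0,"ax": 0,"ay": 0,"az": 0},
    {"x": -0.32,"y": 0.16,"z": 0,"ax": 0,"ay": 0,"az": 0},
  ],
)

```text
time_s: 11.8
tool_pos: [0.5473, 0.2177, 0.0886]
tool_rot: [180.0, 0.0, 123.1]
force: [0.8, 3.6, -0.1]
grip_width: 0.0003
grasp_force: 1.2
```

```bash
python3 - <<'E' | tail -n +3
from arc import *
state();arc(.37,1.57,2)
E
```

```text
11.8 [159.4  89.9] [0.5473 0.2177 0.0886] [179.97   0.   123.14] [ 0.8  3.6 -0.1] [-43.  17.  22. 102.  -7.  62.  15.]
to start, tool cm -0.02 -0.13
[[0.97, -3.52, 0.41], [1.57, -3.14, -1.65]]
```

Pushing in contact at about 3 N. I continue along the arc.

Request:
jog_arm(
  motion=[
    {"x": -0.33,"y": 0.1,"z": 0.05,"ax": 0,"ay": 0,"az": 0},
    {"x": -0.34,"y": 0.1,"z": 0.05,"ax": 0,"ay": 0,"az": 0},
    {"x": -0.35,"y": 0.06,"z": 0,"ax": 0,"ay": 0,"az": 0},
    {"x": -0.35,"y": 0.05,"z": 0,"ax": 0,"ay": 0,"az": 0},
    {"x": -0.36,"y": 0.03,"z": 0,"ax": 0,"ay": 0,"az": 0},
  ],
)

```text
time_s: 12.3
tool_pos: [0.5596, 0.2047, 0.0876]
tool_rot: [180.0, 0.0, 123.1]
force: [2.1, 2.9, -0.3]
grip_width: 0.0004
grasp_force: 1.4
```

Request:
jog_arm(
  motion=[
    {"x": -0.36,"y": 0.02,"z": 0,"ax": 0,"ay": 0,"az": 0},
    {"x": -0.36,"y": 0,"z": 0,"ax": 0,"ay": 0,"az": 0},
    {"x": -0.36,"y": -0.01,"z": 0,"ax": 0,"ay": 0,"az": 0},
    {"x": -0.36,"y": -0.03,"z": 0,"ax": 0,"ay": 0,"az": 0},
    {"x": -0.36,"y": -0.06,"z": 0,"ax": 0,"ay": 0,"az": 0},
  ],
)

```text
time_s: 12.8
tool_pos: [0.5685, 0.1888, 0.0876]
tool_rot: [-180.0, 0.0, 123.1]
force: [1.2, 3.2, -0.2]
grip_width: 0.0005
grasp_force: 1.0
```

Request:
jog_arm(
  motion=[
    {"x": -0.35,"y": -0.08,"z": 0,"ax": 0,"ay": 0,"az": 0},
    {"x": -0.35,"y": -0.1,"z": 0,"ax": 0,"ay": 0,"az": 0},
    {"x": -0.34,"y": -0.12,"z": 0,"ax": 0,"ay": 0,"az": 0},
    {"x": -0.33,"y": -0.14,"z": 0,"ax": 0,"ay": 0,"az": 0},
    {"x": -0.32,"y": -0.16,"z": 0,"ax": 0,"ay": 0,"az": 0},
  ],
)

```text
time_s: 13.3
tool_pos: [0.5725, 0.1714, 0.0875]
tool_rot: [-180.0, 0.0, 123.1]
force: [0.9, 1.9, 0.0]
grip_width: 0.0003
grasp_force: 0.7
```

```bash
python3 - <<'E' | tail -n +3
from arc import *
state();arc(1.27,1.57,5)
E
```

```text
13.3 [119.2  55.8] [0.5725 0.1714 0.0875] [-179.98    0.    123.11] [0.9 1.9 0. ] [-39.  19.  23. 101.  -8.  62.  20.]
to start, tool cm 0.01 0.12
[[1.33, -0.31, -0.18], [1.39, -0.3, -0.2], [1.45, -0.29, -0.21], [1.51, -0.28, -0.23], [1.57, -0.26, -0.25]]
```

Request:
jog_arm(
  motion=[
    {"x": -0.31,"y": -0.15,"z": 0,"ax": 0,"ay": 0,"az": 0},
    {"x": -0.3,"y": -0.15,"z": 0,"ax": 0,"ay": 0,"az": 0},
    {"x": -0.29,"y": -0.2,"z": 0,"ax": 0,"ay": 0,"az": 0},
    {"x": -0.28,"y": -0.2,"z": 0,"ax": 0,"ay": 0,"az": 0},
    {"x": -0.26,"y": -0.22,"z": 0,"ax": 0,"ay": 0,"az": 0},
  ],
)

```text
time_s: 13.8
tool_pos: [0.5725, 0.1554, 0.0875]
tool_rot: [180.0, -0.1, 123.1]
force: [1.2, 7.1, -1.0]
grip_width: 0.0004
grasp_force: 3.1
```

Request:
jog_arm(
  motion=[
    {"x": -0.1,"y": -0.1,"z": 0,"ax": 0,"ay": 0,"az": 0},
    {"x": -0.1,"y": -0.1,"z": 0,"ax": 0,"ay": 0,"az": 0},
    {"x": -0.1,"y": 0,"z": 0,"ax": 0,"ay": 0,"az": 0},
    {"x": 0,"y": 0,"z": 0,"ax": 0,"ay": 0,"az": 0},
    {"x": 0,"y": 0,"z": 0,"ax": 0,"ay": 0,"az": 0},
  ],
)

```text
time_s: 14.3
tool_pos: [0.572, 0.1551, 0.0877]
tool_rot: [179.9, -0.2, 123.3]
force: [-0.7, 7.9, 0.4]
grip_width: 0.0002
grasp_force: 3.3
```

```bash
python3 - <<'E' | tail -n +3
from arc import *
state();arc(1.57,1.6,1)
E
```

```text
14.3 [103.1  52.9] [0.572  0.1551 0.0877] [179.88  -0.23 123.27] [-0.7  7.9  0.4] [-38.  18.  24. 101.  -8.  62.  22.]
to start, tool cm -0.09 -0.01
[[1.6, -0.13, -0.13]]
```

The tool stalled at about 8 N, so the latch is at its stop. I withdraw and check.

Request:
jog_arm(
  motion=[
    {"x": 0.5,"y": 0,"z": 0,"ax": 0,"ay": 0,"az": 0},
    {"x": 1.5,"y": 0,"z": 0,"ax": 0,"ay": 0,"az": 0},
    {"x": 2,"y": 0,"z": 0,"ax": 0,"ay": 0,"az": 0},
    {"x": 3,"y": 0,"z": -2,"ax": 0,"ay": 0,"az": 0},
    {"x": 3,"y": 0,"z": -4,"ax": 0,"ay": 0,"az": 0},
  ],
)

```text
time_s: 14.8
tool_pos: [0.5145, 0.2341, 0.1448]
tool_rot: [-179.5, 0.0, 123.1]
force: [0.9, 1.7, 0.4]
grip_width: 0.0006
grasp_force: 0.0
```

Request:
jog_arm(
  motion=[
    {"x": 2,"y": 0,"z": -3,"ax": 0,"ay": 0,"az": 0},
    {"x": 0,"y": 0,"z": -3,"ax": 0,"ay": 0,"az": 0},
    {"x": 0,"y": 0,"z": 0,"ax": 0,"ay": 0,"az": 0},
    {"x": 0,"y": 0,"z": 0,"ax": 0,"ay": 0,"az": 0},
    {"x": 0,"y": 0,"z": 0,"ax": 0,"ay": 0,"az": 0},
  ],
)

```text
time_s: 15.3
tool_pos: [0.5063, 0.2509, 0.2062]
tool_rot: [-179.9, 0.0, 123.1]
force: [-0.1, 0.6, -0.4]
grip_width: 0.0003
grasp_force: 0.0
```

```bash
python3 - <<'E' | tail -n +3
from plan import *
state()
a=snap('scene','s4.png')[175:270,300:440];a=cv2.resize(a,None,fx=5,fy=5,interpolation=cv2.INTER_CUBIC)[:,:,::-1].copy()
q=proj(S,w(t,np.array([90,40,102])/1000));print(((q-[300,175])*5).round())
cv2.imwrite('pics/s4c.png',a)
E
```

```text
15.3 [183.6 136.8] [0.5063 0.2509 0.2062] [-179.86    0.01  123.08] [-0.1  0.6 -0.4] [-48.   9.  21.  97.  -3.  75.   7.]
[382. 143.]
```

View pics/s4c.png

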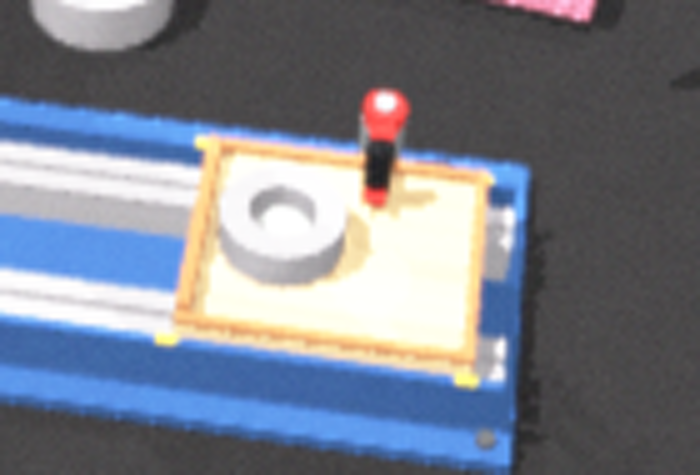

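The knob top at (381,143) matches the prediction for fully closed (382,143). The bar lies across the seated board, the ring is in place, and the arm is clear of everything.

```bash
python3 -c "
from cell import env
print(env.sign_off())"
```

```text
the job is handed in; nothing more can be done
None
```

The board is seated in its notches and the red latch is closed to its stop across it; the job was handed in at about 15 s with the arm clear, and no verdict came back.

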